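# Set the brake-pad gap to the gauge mark

## Robot

A 6-joint arm with a two-finger parallel gripper is mounted at the origin on the work surface. World frame = base frame: x ahead of the robot, y to its left, z up, the work surface at z = 0. Lengths are in mm, angles in degrees, forces in N, time in s.
With the tool pointing down it reaches from about 350 to 850 mm from the base axis. Payload 8.1 kg.
Tool frame: the origin (TCP) lies at the very end of the fingers, on their centre line; the grasp point (between the pads) lies r.tcp_to_grasp behind it (r.tcp_to_grasp is the distance from the TCP to the grasp point, in mm); z points along the fingers, y is the line along which they close (so a half turn about z gives the same grasp; the last joint's range is limited). The gripper opens to 85 mm and grips with 20 to 120 N. Pads are 22 mm wide; open, the fingers measure 114 mm over their backs; the gripper's body (76 mm by 85 mm) begins 54 mm behind the grasp point. The pads swing forward as they close: fully open they stand 13 mm farther back than shut.
Start: joints at [58.934, 7.471, 85.268, -0, 87.261, -4.893], TCP at [264.627, 538.496, 231.292] pointing down, gripper open.
Joint ranges: [-169.43, 169.43], [-51.17, 129.36], [1.28, 143.12], [-76.62, 256.62], [0, 156.53], [-152.29, 152.29]. Speed limits (degrees/s): [136.94, 136.94, 159.86, 180, 180, 180].

## Interface

Orientations are given as [roll, pitch, yaw] about the fixed x, y, z axes, in that order (R = Rz(yaw) Ry(pitch) Rx(roll)).
In Python, from bench import r gives the robot as it stands.
- The arm moves only by the shell command python3 -m handwheel 'ROWS' [OPENING] [FORCE]. ROWS is JSON, a list of rows, each a list of 4 numbers: the shift along the tool's x, y, z in m, then the turn about the tool's z in degrees. A call has 1 to 10 rows; each row shifts and turns the commanded pose from where the row before left it, along the tool's axes as they then stand; what a row does not reach is not made up. A row lasts 1/10 s, in which the tool goes at most 50 mm and 8.59 degrees, less where a joint would pass 70% of its speed; a pose out of reach is approached as far as the arm can. A call is refused whole if a number of a shift passes 0.05 or a number of a turn 8.59, either way. A call with a gripper value outside its range is refused whole. OPENING is the finger opening in m, from 0 to 0.0854, set as the call begins (- or left out, the last holds). The fingers move at their own pace and stop on an object; FORCE is the grip in N (left out, the last holds). Time passes only in rows, so rows that do not move let the fingers close. It gives the time, the measured TCP pose, the force, the opening and the grip force at its end, in the units of the state.
- r.sense(): the state, without advancing time (a new reading comes with each control period).
- r.snapshot(name): name is "scene" or "top"; returns the picture (480x640x3 uint8, red, green, blue); there is no depth.
- r.camera_params(name): a dict with "fx", "fy", "cx", "cy" (pixels), "R" (3x3) and "t" (3): a world point X has camera coordinates R X + t. Camera axes: x right, y down, z forward; pixel columns grow to the right and rows downward; lengths in mm; the calibration is good to about 2 mm. A picture is of the moment at which its call begins. camera_params takes no time and is no camera call.
- r.hand_in(): hands the job in; it is judged then, once.
The state is a dict: "time": time; "joint_pos": joint angles; "qd": joint speeds; "joint_efforts": joint torques, N m; "tool_pos": TCP position; "tcp_rot": TCP orientation; "ft_force": force on the tool from outside, world axes, zero at the start; "wrist_torque": the same for the moment, N m; "finger_gap": finger opening in mm; "grip_force": force on a finger pad.
Only numpy, scipy, OpenCV 4.12 (cv2) and the standard library are available. Lean on these libraries where they do the work, as an engineer would, in place of code of your own. Each camera call takes 0.05 s, during which the arm holds its last target. There are 200 camera calls.

## Task

On the brake-pad stand, roll the knurled wheel with a fingertip on the top of its rim, stroke by stroke, to close the gap between the pads until the pointer on the sliding pad carrier stands on the black gauge mark of the gauge rider, and then leave everything untouched. Turn the wheel by rolling only: do not pinch it between the fingers, do not push the carrier itself, and leave the loose things on the bench where they are.

Things in the scene. Friction and masses are not known exactly. Their poses are not given: they have to be found in the camera images.
- stand: fixed painted steel pad-spacing stand (sizes here in mm), base 136 (x) x 290 (y) x 16 high, origin under its centre, z up. Its y axis is the sliding direction: at its -y end the knurled wheel, in the middle the sliding pad carrier (up to 83 high), at its +y end the fixed pad (up to 74 high). The gauge bar runs along y at x = +57.
- wheel_top (a point): top of the knurled wheel's rim, 102 above the table; stays put while the wheel turns; axes as the stand's. The wheel is a drum of radius 40, 24 wide (x) plus a smooth end disc of radius 37.5, 3 thick, each side; level axle 40 below this point along the stand's x. Cheek plates guard it (outer faces 25 either side of its middle, 70 long, top edges 16 below this point), so only the top of the rim is open.
- wheel (a joint): turn of the wheel in rad, 0 at the start and at its open stop, up to 3.5; grows as the top of the rim is rolled towards the stand's +y. It is stiff (about 1.5 N at the rim turns it) and stays where it is left. It drives the carrier by rack and pinion: 16 mm of carrier travel for each rad, so 40 mm of rim for 16 mm of gap.
- carrier (a joint): slide of the pad carrier towards the stand's +y in m, 0 at the start (gap between the two linings 62 mm); moves only with the wheel. Its brass rack lies along the stand's y outside the wheel's +x cheek, 30 to 38 from the wheel's middle, its top 19 below the top of the wheel.
- pointer_tip (a point): tip of the small steel cone on the carrier that points to the stand's +x, 65 above the table, just over the gauge rider's top; axes as the stand's; moves with the carrier.
- gauge_mark (a point): centre of the black gauge mark, a band 8 wide (along the stand's y) and 24 long (along x) across the top of the aluminium gauge rider (24 x 26 x 10), 60 above the table; axes as the stand's. The rider is clamped fast on the gauge bar, at a different place each time, 20 to 48 mm to the +y side of the pointer at the start.
- spare_pad: loose spare brake pad lying flat, steel back 45 x 80 x 5 with a dark lining 8 thick; origin under its centre (mm)
- socket: loose upright steel socket (tube) 28 diameter, 32 tall; origin under its centre (mm)
- screwdriver: loose screwdriver about 200 long lying along its own x; origin under its middle (mm)
- wrench: loose wrench about 180 long lying along its own x; origin under its middle (mm)
- spray_can: loose can 64 diameter, 190 tall; origin under its centre (mm)
- tin: loose round flat tin 66 diameter, 22 tall; origin under its centre (mm)
- tray: loose open cardboard tray 200 x 260 x 50; origin under its centre (mm)

How it is judged (in metres and radians):
On the way:
1. a fingertip bears on the wheel (contact force between the fingers and wheel above 0.5 N), for 0.1 s.
At the end, for the whole second after the job is handed in: The pointer tip stands within the 8 mm width of the gauge mark (within 4 mm of its centre line, along the stand's y) and the wheel is at rest (y of pointer_tip in the frame of gauge_mark between -0.004 and 0.004 m and velocity of joint wheel between -0.05 and 0.05 rad/s); the robot touches nothing.
It fails at once if the wheel is pinched: both of its end faces are touched at once (contact force between the fingers and wheel_c1 above 0.5 N and contact force between the fingers and wheel_c2 above 0.5 N).
It fails at once if the robot pushes the carrier itself (over 1.5 N) (contact force between any of the fingers, the arm and carrier above 1.5 N).
It fails at once if a loose thing is moved by more than 15 mm or lifted (distance of any of spare_pad, socket, screwdriver, wrench, spray_can, tin, tray from where it was at the start of the episode above 0.015 m).
It also fails if it takes over 48 s, if anything falls off the work surface, if the arm or the gripper's body presses on something with over 40 N, if the wrist force passes 120 N, or if a joint passes its speed limit or range.

## Working session

There is one attempt and no reset: what is moved stays moved. The work goes in short steps, Python scripts to look and compute and a shell command to move; the robot and the scene stay as the last step left them, time stands still between calls to the robot, and variables do not carry over. Pictures are saved under pics/ and viewed, at most 10 in all, crops included, and the job is handed in when it is done.

```bash
mkdir -p pics; ls; python3 - <<'E'
from bench import r
import cv2
for n in("scene","top"):
    cv2.imwrite(f"pics/{n}0.png",r.snapshot(n)[:,:,::-1]); print(n,r.camera_params(n))
s=r.sense();print(s["time"],s["tool_pos"],s["tcp_rot"],r.tcp_to_grasp)
E
```

```text
pics
scene {'fx': 481.6748883422017, 'fy': 481.6748883422017, 'cx': 320.02233326304565, 'cy': 235.29152589425823, 'R': array([[-0.36697606,  0.93020793, -0.00646437],
       [ 0.62618494,  0.24188512, -0.74120443],
       [-0.6879106 , -0.27605217, -0.67124824]]), 't': array([ 146.55056496, -255.09425379, 1532.5602469 ])}
top {'fx': 482.1158046657602, 'fy': 482.1158046657602, 'cx': 317.8485385530432, 'cy': 245.6380535409218, 'R': array([[ 2.96140981e-02, -9.99561296e-01,  4.68984866e-04],
       [-9.74022614e-01, -2.89628372e-02, -2.24590964e-01],
       [ 2.24506018e-01,  6.19425697e-03, -9.74453015e-01]]), 't': array([  57.98856296,  553.7578421 , 1182.01924556])}
0.1 [264.37398708 538.06772966 230.33047902] [-1.79904542e+02 -7.28596397e-03  1.53826643e+02] 18.700000000000003
```

View pics/scene0.png

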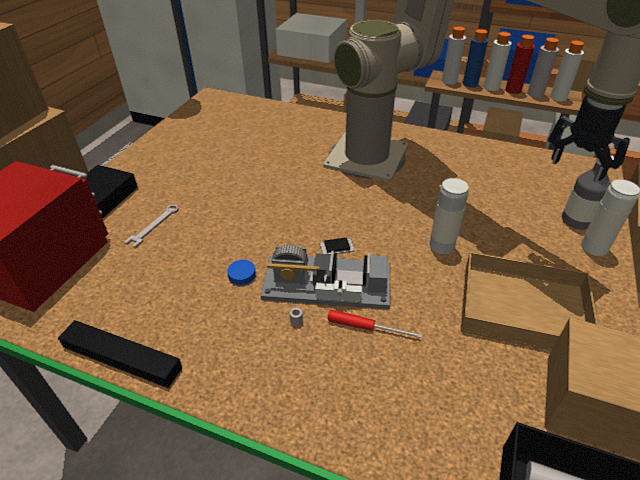

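View pics/top0.png

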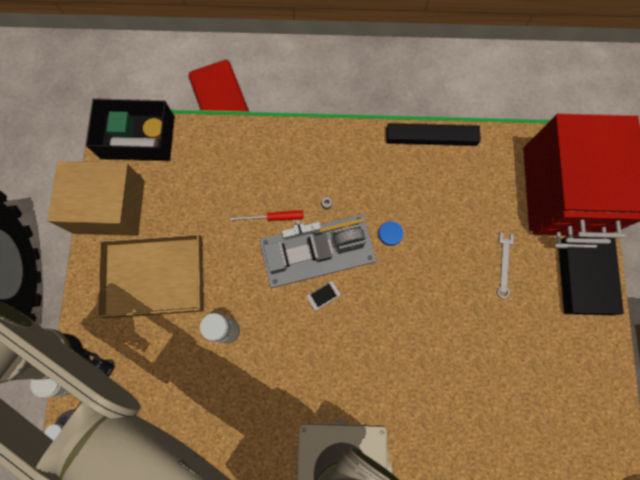

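The stand lies near (318,250) in top and (325,275) in scene, with the wheel at top (348,237) / scene (290,255). The spray can is at top (215,327), and the arm starts at lower left. Next I'll enlarge both views.

```bash
python3 - <<'E'
import cv2,numpy as np
a=cv2.imread("pics/top0.png")[205:295,250:390];b=cv2.imread("pics/scene0.png")[230:315,250:400]
f=lambda i,s:cv2.resize(i,None,fx=s,fy=s,interpolation=cv2.INTER_CUBIC)
a=f(a,5);b=f(b,5)
cv2.imwrite("pics/ta.png",a);cv2.imwrite("pics/sb.png",b)
E
```

```text
(no output)
```

View pics/ta.png

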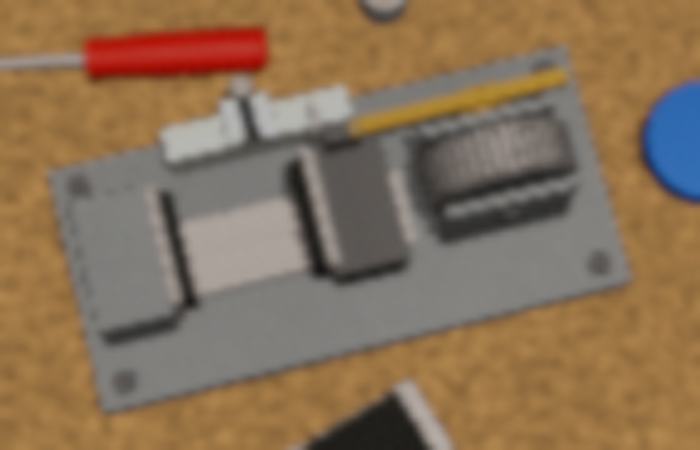

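View pics/sb.png

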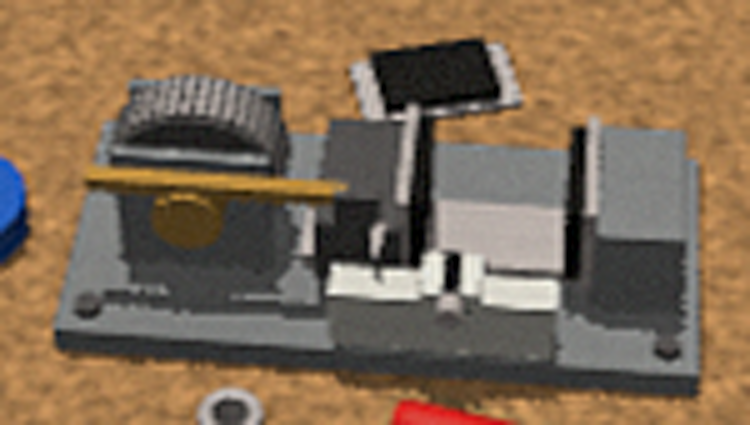

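Pixels in the crops (5x): top crop has base corners at (50,172), (565,47), (632,282), (105,410), mark at (246,118), wheel centre about (500,155) and pointer about (312,110). Scene crop has mark at (452,272), pointer tip about (378,275) and wheel top about (200,85).

```bash
cat > h.py <<'E'
import numpy as np
from bench import r
OFF={"top":(250,205),"scene":(250,230)}
def ray(n,u,v,crop=True,P={}):
    if n not in P:P[n]=r.camera_params(n)
    p=P[n]
    if crop: u=(u+.5)/5-.5+OFF[n][0]; v=(v+.5)/5-.5+OFF[n][1]
    C=-p["R"].T@p["t"]; d=p["R"].T@np.array([(u-p["cx"])/p["fx"],(v-p["cy"])/p["fy"],1]); return C,d
def plane(n,u,v,z,crop=True):
    C,d=ray(n,u,v,crop); return C+d*(z-C[2])/d[2]
def tri(a,b,crop=True):
    (C,d),(D,e)=ray("top",*a,crop),ray("scene",*b,crop)
    s=np.linalg.lstsq(np.c_[d,-e],D-C,rcond=None)[0]; p,q=C+s[0]*d,D+s[1]*e
    return (p+q)/2,np.linalg.norm(p-q)
E
python3 - <<'E'
from h import *
np.set_printoptions(precision=1,suppress=True)
# corners: (+x,+y),(+x,-y),(-x,-y),(-x,+y)
c=np.array([plane("top",*q,16) for q in[(50,172),(565,47),(632,282),(105,410)]])
print(c,[np.linalg.norm(c[i]-c[(i+1)%4]) for i in range(4)])
o=c.mean(0);o[2]=0
y=(c[0]+c[3]-c[1]-c[2]);y/=np.linalg.norm(y);x=np.array([y[1],-y[0],0]);yaw=np.degrees(np.arctan2(x[1],x[0]))
print(o,yaw); S=lambda p:np.r_[(p-o)@x,(p-o)@y,p[2]]
np.savez("stand.npz",o=o,x=x,y=y)
s=np.array([plane("scene",*q,16) for q in[(697,378),(58,335),(105,125),(697,160)]]);print("scene corners in S",[S(p) for p in s])
for nm,a,b in[("mark",(246,118),(452,272)),("pointer",(312,110),(378,275)),("wheel",(500,155),(200,95)),("rack -y end",(565,75),(88,178))]:
    p,e=tri(a,b);print(nm,p,S(p),"miss",e)
print("top mark@60",S(plane("top",246,118,60)),"scene",S(plane("scene",452,272,60)))
for q in[(418,160),(575,150),(490,115),(505,195)]:print(q,S(plane("top",*q,95)))
for n,q,z in[("top",(335,65),65),("scene",(378,275),65)]:pass
E
```

```text
[[576.3 231.9  16. ]
 [654.6 -44.5  16. ]
 [525.3 -81.3  16. ]
 [448.4 195.7  16. ]] [np.float64(287.30971539879465), np.float64(134.50972873264675), np.float64(287.46472454267007), np.float64(132.9275156752691)]
[551.1  75.4   0. ] 15.667714807629643
scene corners in S [array([ 71.6, 145.2,  16. ]), array([  74.4, -139.2,   16. ]), array([ -60.1, -142. ,   16. ]), array([-63.6, 145.6,  16. ])]
mark [597.9 125.5  59.1] [58.6 35.6 59.1] miss 0.0987211914974245
pointer [605.   92.5  51.4] [56.5  1.9 51.4] miss 2.3105070742088683
wheel [572.   -4.7  97.6] [ -1.5 -82.7  97.6] miss 0.8721540072538454
rack -y end [620.3 -38.5  78.4] [  35.9 -128.3   78.4] miss 1.4618710237366395
top mark@60 [58.3 35.6 60. ] scene [59.4 35.6 60. ]
(418, 160) [  6.6 -42.6  95. ]
(575, 150) [  -7.5 -121.    95. ]
(490, 115) [ 20.5 -83.9  95. ]
(505, 195) [-21.6 -80.6  95. ]
```

Checks hold: base measures 287 x 134, mark height is 59, and the wheel top is near stand (0,-82). Stand yaw is 15.7°. I'll turn the tool so its y lies along the stand's y, close the fingers, and travel above everything.

```bash
python3 -m handwheel '[[0,0,-0.005,-8.4],[0,0,-0.005,-8.4],[0,0,-0.005,-8.4],[0,0,-0.005,-8.4],[0,0,-0.005,-8.3],[-0.010,-0.044,0,0],[-0.011,-0.044,0,0],[-0.011,-0.044,0,0],[-0.011,-0.044,0,0],[-0.011,-0.044,0,0]]' 0 20
python3 -m handwheel '[[-0.011,-0.044,0,0],[-0.011,-0.044,0,0],[-0.011,-0.044,0,0],[-0.011,-0.044,0,0],[-0.011,-0.044,0,0],[-0.011,-0.044,0,0],[-0.011,-0.044,0,0],[-0.011,-0.044,0,0],[-0.01,-0.044,0,0],[0,0,0,0]]'
cat > st.py <<'E'
from h import *
np.set_printoptions(precision=1,suppress=True)
z=np.load("stand.npz");s=r.sense();p=np.array(s["tool_pos"])
S=lambda p:np.r_[(p-z["o"])@z["x"],(p-z["o"])@z["y"],p[2]]
if __name__=="__main__":print(s["time"],"S",S(p),s["tcp_rot"],s["ft_force"],s["finger_gap"])
E
python3 st.py
```

```text
time: 1.1
tool_pos: [376.5, 339.7, 255.9]
tcp_rot: [-180.0, -0.0, -164.3]
ft_force: [1.8, 0.7, 0.5]
finger_gap: 0.0
grip_force: 0.0
time: 2.1
tool_pos: [579.0, -18.2, 255.1]
tcp_rot: [-179.9, -0.1, -164.6]
ft_force: [-0.4, 0.6, 0.8]
finger_gap: -0.0
grip_force: 0.0
2.1 S [  1.6 -97.7 255.1] [-179.9   -0.1 -164.6] [-0.4  0.6  0.8] -0.021247142774168826
```

```bash
python3 -m handwheel '[[0.002,0,0.04,0],[0,0,0.04,0],[0,0,0.04,0],[0,0,0.02,0],[0,0,0.006,0],[0,0,0,0]]'; python3 - <<'E'
from h import *;import cv2
a=r.snapshot("top")[195:295,240:400,::-1];b=r.snapshot("scene")[200:300,240:400,::-1]
cv2.imwrite("pics/near.png",cv2.resize(np.vstack([a,b]),None,fx=3,fy=3,interpolation=2))
E
```

```text
time: 2.7
tool_pos: [575.2, -13.4, 109.4]
tcp_rot: [180.0, -0.1, -164.3]
ft_force: [0.2, 0.5, 0.2]
finger_gap: 0.4
grip_force: 0.0
```

View pics/near.png

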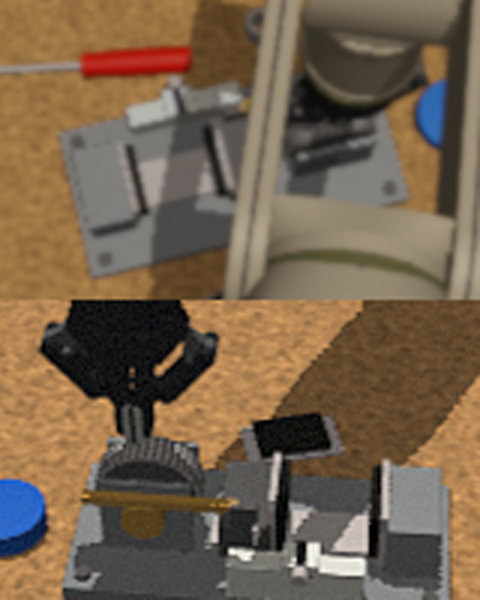

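The tip hangs just over the rim, slightly to its -y side (scene crop (133,435)). The pointer stays visible in the scene view. Feeling down now.

```bash
python3 st.py; python3 -m handwheel '[[0,-0.003,0.003,0],[0,0,0.002,0],[0,0,0.001,0],[0,0,0.001,0],[0,0,0.001,0],[0,0,0,0]]'; python3 st.py
```

```text
2.8 S [  0.9 -92.8 112. ] [-179.9    0.1 -164.3] [0.5 0.5 0. ] -0.41856865940589066
time: 3.4
tool_pos: [576.7, -16.6, 102.1]
tcp_rot: [180.0, -0.0, -164.3]
ft_force: [0.4, 0.8, 0.1]
finger_gap: -0.2
grip_force: 0.0
3.4 S [ -0.3 -95.5 102.1] [ 180.    -0.  -164.3] [0.4 0.8 0.1] -0.1874516093521852
```

```bash
python3 -m handwheel '[[0,0,0.001,0],[0,0,0.001,0],[0,0,0,0]]'; python3 st.py;  python3 -m handwheel '[[0,0,0.001,0],[0,0,0,0]]'
```

```text
time: 3.7
tool_pos: [577.0, -16.7, 101.5]
tcp_rot: [-180.0, 0.0, -164.3]
ft_force: [-5.4, 0.7, 8.3]
finger_gap: 0.2
grip_force: 4.3
3.7 S [  0.  -95.7 101.5] [-180.     0.  -164.3] [-5.4  0.7  8.3] 0.1618699159948372
time: 3.9
tool_pos: [577.1, -16.7, 101.4]
tcp_rot: [-180.0, 0.0, -164.3]
ft_force: [-7.8, 1.2, 14.7]
finger_gap: -0.1
grip_force: 7.4
```

```bash
python3 -m handwheel '[[0,0.004,0,0],[0,0.004,0,0],[0,0.004,0,0]]'; python3 st.py; python3 -m handwheel '[[0,0.004,0,0],[0,0.004,0,0],[0,0.004,0,0]]'; python3 st.py; python3 - <<'E'
from h import *;import cv2
b=r.snapshot("scene");cv2.imwrite("pics/s1f.png",b[:,:,::-1])
cv2.imwrite("pics/s1.png",cv2.resize(b[215:315,250:400,::-1],None,fx=5,fy=5,interpolation=2))
E
```

```text
time: 4.2
tool_pos: [574.3, -6.3, 101.9]
tcp_rot: [-179.9, 0.1, -164.3]
ft_force: [-8.2, -4.6, 14.5]
finger_gap: -0.0
grip_force: 7.7
4.2 S [  0.2 -84.9 101.9] [-179.9    0.1 -164.3] [-8.2 -4.6 14.5] -0.02268660006898516
time: 4.5
tool_pos: [570.9, 5.8, 101.3]
tcp_rot: [-179.9, 0.1, -164.3]
ft_force: [-4.1, -2.2, 9.2]
finger_gap: -0.1
grip_force: 4.5
4.5 S [  0.2 -72.4 101.3] [-179.9    0.1 -164.3] [-4.1 -2.2  9.2] -0.12782613198283058
```

View pics/s1.png

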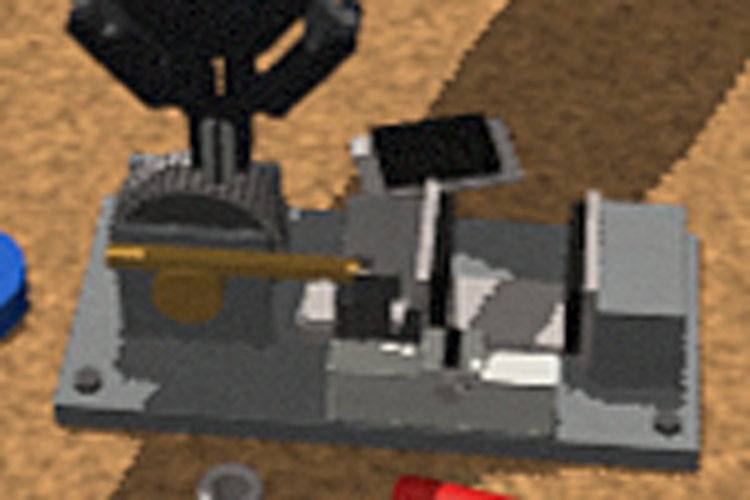

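The roll works: the carrier's lining edge moved from x=408 to 430 in the 5x crop, about 10 mm for 24 mm of rim. I'll compute the pointer's start position and do the next stroke.

```bash
python3 - <<'E'
from st import *
for q in[(377,225),(377,240),(378,255),(378,265),(378,275)]:print(q,S(plane("scene",*q,65)))
print("mark",S(plane("scene",452,272,60)))
f=lambda q:S(plane("scene",*q,83))
print("lining top near corner 0:",f((405,200)), "fixed",f((592,212)))
E
python3 -m handwheel '[[0,0,-0.008,0],[0,-0.014,0,0],[0,-0.014,0,0],[0,0,0.006,0],[0,0,0.002,0],[0,0,0,0]]'; python3 st.py
```

```text
(377, 225) [39.4  1.  65. ]
(377, 240) [48.3  1.8 65. ]
(378, 255) [57.1  3.1 65. ]
(378, 265) [62.9  3.6 65. ]
(378, 275) [68.7  4.2 65. ]
mark [59.4 35.6 60. ]
lining top near corner 0: [40.3 13.2 83. ] fixed [39.7 94.2 83. ]
time: 5.15
tool_pos: [578.8, -22.2, 100.2]
tcp_rot: [-179.9, 0.1, -164.3]
ft_force: [-1.6, -4.8, 10.3]
finger_gap: 0.1
grip_force: 5.2
5.15 S [   0.3 -101.4  100.2] [-179.9    0.1 -164.3] [-1.6 -4.8 10.3] 0.1012255619669376
```

```bash
python3 -m handwheel '[[0,0.004,0,0],[0,0.004,0,0],[0,0.004,0,0],[0,0.004,0,0],[0,0.004,0,0],[0,0.004,0,0],[0,0.004,0,0],[0,0.004,0.0005,0]]'; python3 st.py; python3 -m handwheel '[[0,0,-0.01,0],[0,-0.01,-0.03,0],[0,-0.02,-0.03,0],[0,0,0,0]]'; python3 - <<'E'
from h import *;import cv2
b=r.snapshot("scene");t=r.snapshot("top");cv2.imwrite("pics/s2f.png",b[:,:,::-1]);cv2.imwrite("pics/t2f.png",t[:,:,::-1])
f=lambda i:cv2.resize(i[:,:,::-1],None,fx=8,fy=8,interpolation=2)
cv2.imwrite("pics/s2.png",np.vstack([f(b[255:295,310:400]),f(t[210:242,270:360])]))
E
```

```text
time: 5.95
tool_pos: [569.8, 10.0, 100.3]
tcp_rot: [-180.0, 0.1, -164.3]
ft_force: [-3.9, 1.0, 11.7]
finger_gap: -0.1
grip_force: 5.5
5.95 S [  0.3 -68.  100.3] [-180.     0.1 -164.3] [-3.9  1.  11.7] -0.08190111321574425
time: 6.35
tool_pos: [580.5, -20.8, 173.8]
tcp_rot: [-179.8, 0.4, -164.4]
ft_force: [0.2, 0.3, 1.1]
finger_gap: -0.1
grip_force: 0.0
```

View pics/s2.png

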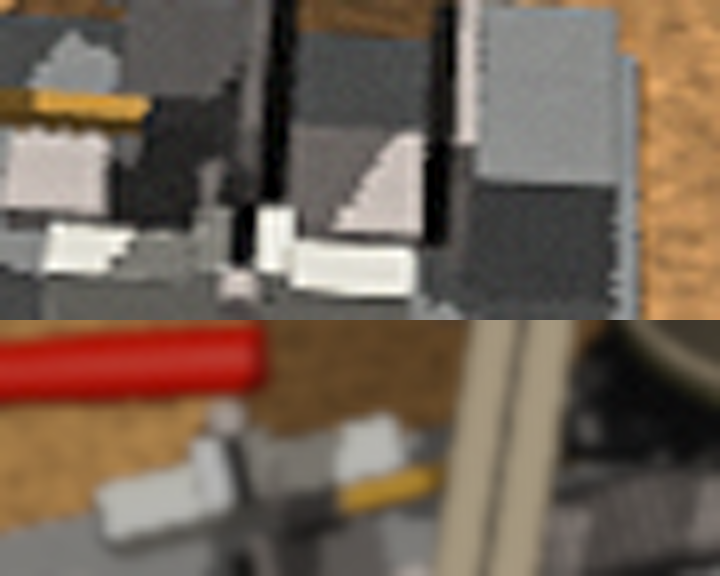

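Scene crop (8x): the pointer cone is about (208,180), still one step left of the black mark at (245,238). Working out the remaining distance.

```bash
python3 - <<'E'
from st import *
g=lambda q,z:S(plane("scene",310+(q[0]+.5)/8-.5,255+(q[1]+.5)/8-.5,z,False))
for q in[(206,165),(208,180),(211,205)]:print(q,g(q,65))
print("mark",g((245,238),60),"rack end",g((150,105),83), "rack end 0",S(plane("scene",345,188,83)))
E
```

```text
(206, 165) [39.  23.7 65. ]
(208, 180) [44.5 24.7 65. ]
(211, 205) [53.7 26.2 65. ]
mark [60.3 36.  60. ] rack end [35.   7.8 83. ] rack end 0 [ 35.6 -13.5  83. ]
```

```bash
python3 -m handwheel '[[0,0.004,0.04,0],[0,0,0.02,0],[0,0,0.007,0],[0,0,0.002,0],[0,0,0.001,0],[0,0,0,0]]'; python3 st.py
```

```text
time: 7.05
tool_pos: [574.7, -16.5, 101.1]
tcp_rot: [-179.9, -0.2, -164.3]
ft_force: [-20.5, -8.7, 31.9]
finger_gap: -0.2
grip_force: 16.3
7.05 S [ -2.1 -94.9 101.1] [-179.9   -0.2 -164.3] [-20.5  -8.7  31.9] -0.2296047017989727
```

```bash
python3 -m handwheel '[[0,0.004,0,0],[0,0.004,0,0],[0,0.004,0,0],[0,0.004,0,0],[0,0.004,0,0],[0,0.004,0,0],[0,0,0,0]]'; python3 st.py; python3 -m handwheel '[[0,0,-0.01,0],[0,-0.01,-0.03,0],[0,-0.012,-0.03,0],[0,0,0,0]]'; python3 - <<'E'
from h import *;import cv2
b=r.snapshot("scene");t=r.snapshot("top");cv2.imwrite("pics/s3f.png",b[:,:,::-1]);cv2.imwrite("pics/t3f.png",t[:,:,::-1])
f=lambda i:cv2.resize(i[:,:,::-1],None,fx=8,fy=8,interpolation=2)
cv2.imwrite("pics/s3.png",np.vstack([f(b[255:295,310:400]),f(t[210:242,270:360])]))
E
```

```text
time: 7.75
tool_pos: [568.7, 9.2, 100.0]
tcp_rot: [179.9, -0.1, -164.2]
ft_force: [-11.8, 1.6, 22.7]
finger_gap: -0.6
grip_force: 11.4
7.75 S [ -1.  -68.5 100. ] [ 179.9   -0.1 -164.2] [-11.8   1.6  22.7] -0.5831012837927366
time: 8.15
tool_pos: [578.1, -13.9, 173.0]
tcp_rot: [-179.8, 0.3, -164.3]
ft_force: [1.1, -0.4, 0.2]
finger_gap: 0.2
grip_force: 0.0
```

View pics/s3.png

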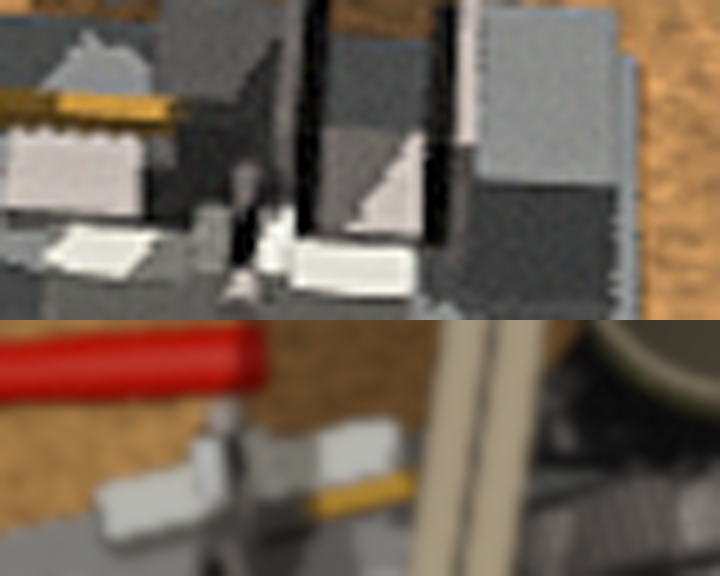

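Scene crop: the cone is at (244,180) with its tip over the black mark (245,238). Top crop: the tip is at about (233,490) below the mark at (235,455). Next I'll compute the y error and compare with rack travel.

```bash
python3 - <<'E'
from st import *
g=lambda q,z:S(plane("scene",310+(q[0]+.5)/8-.5,255+(q[1]+.5)/8-.5,z,False))
for q in[(245,165),(244,180),(244,205)]:print(q,g(q,65))
print("mark",g((243,238),60),g((245,238),60),"rack end",g((176,108),83))
h=lambda q,z:S(plane("top",270+(q[0]+.5)/8-.5,210+(q[1]-320+.5)/8-.5,z,False))
print("top mark",h((235,465),60),"rider ends",h((200,470),60),h((258,460),60),"pointer",h((236,480),65))
# lining near-edge column by gradient, frame 1->3 shift of cone: columns of bright/dark in rows
import cv2
for n in("s2f","s3f"):
    i=cv2.cvtColor(cv2.imread(f"pics/{n}.png"),6)
    for v in(274,276,277,278,280,282,285):print(n,v,i[v,330:352])
E
```

```text
(245, 165) [38.  34.3 65. ]
(244, 180) [43.6 34.5 65. ]
(244, 205) [52.8 35.1 65. ]
mark [60.3 35.5 60. ] [60.3 36.  60. ] rack end [35.5 14.9 83. ]
top mark [59.6 35.  60. ] rider ends [60.7 46.4 60. ] [59.4 27.3 60. ] pointer [53.3 36.  65. ]
s2f 274 [ 36  38  36  39  36  42  45  58  44  62  80  81  48   0  14  20  79 111
 102 103 101 104]
s2f 276 [ 37  38  36  34  58 100 116  89  58  48  50  61  45   4  11  38  85 105
 100 100 100 104]
s2f 277 [ 39  40  43  34  42  98 117  80  31  38  40  48  35   0   5  36  88 104
 102 101  97 103]
s2f 278 [ 39  29  38  37  45  95 114  69  36  41  40  48  32   1   1  33  85 107
 102 101 103 103]
s2f 280 [ 44  38  34  29  38  88  99  67  44  26  26  22  59  82  75 100 110 102
  99 104  99  99]
s2f 282 [ 28  35  29  24  81 107 116 130 102  22   4   0 187 249 237 244 193  69
 101  98  99 104]
s2f 285 [116 123 121 117 117 126 127 130  97  13  15  40 188 242 232 231 217 204
 209 192 169 160]
s3f 274 [ 94  80  37  34  42  33  35  42  33  39  44  49  49  48  71  91  65   4
  13  16  77 113]
s3f 276 [ 46  42  38  36  38  35  36  34  41  85 117 106  73  46  47  72  66   2
   7  24  77 109]
s3f 277 [ 35  37  40  37  37  33  41  36  33  87 112  96  59  41  42  61  62  15
  17  17  81 108]
s3f 278 [ 36  37  37  40  31  32  38  28  30  84 111  90  37  31  27  52  50   8
  10  34  87 107]
s3f 280 [ 40  39  42  35  46  69  80  70  46  77  94  48  29  53  50  93  84   2
   2  46  92 108]
s3f 282 [ 29  27  27  26  81 122 130 134 100  34  36   0  92 146 155 219 201   0
   0  56  99 106]
s3f 285 [113 116 123 117 122 127 124 135  99   3  10   0 189 248 235 232 221 205
 217 198 168 164]
```

The pointer is within about 1 mm of the mark in both views: 35 against 35.7 in scene, 36 against 35 in top. The tolerance is 4 mm, the arm is clear and at rest, so I'm handing in.

```bash
python3 -c "from bench import r;print(r.hand_in())"
```

```text
the job is handed in; nothing more can be done
None
```

I rolled the wheel closed in three fingertip strokes and handed in the job at about 8 s. The pointer measured within about 1 mm of the gauge mark's centre line, and the arm was raised clear; the hand-in returned no verdict.

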